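Find the bulged pan with a straightedge

ROBOT

A 6-joint arm with a two-finger parallel gripper is mounted at the origin on a cart in front of the work surface, level with it; the furniture and walls round the work are solid. World frame = base frame: x ahead of the robot, y to its left, z up, the work surface at z = 0. Lengths are in m, angles in rad, forces in N, time in s.
With the tool pointing down it reaches from about 0.275 to 0.775 m from the base axis. Payload 14.6 kg.
Tool frame: the origin (TCP) lies at the very end of the fingers, on their centre line; the grasp point (between the pads) lies 19 mm behind it; z points along the fingers, y is the line along which they close (so a half turn about z gives the same grasp; the last joint's range is limited). The gripper opens to 85 mm and grips with 20 to 120 N. Pads are 22 mm wide; open, the fingers measure 114 mm over their backs; the gripper's body (76 mm by 85 mm) begins 54 mm behind the grasp point. The pads swing forward as they close: fully open they stand 13 mm farther back than shut.
Start: joints at [1.148, 0.263, -0.048, 1.259, 0, 1.415], TCP at [0.139, 0.506, 0.231] pointing down, gripper open.
Joint ranges: [-2.65, 2.65], [-0.89, 1.7], [-1.18, 1.37], [-2.13, 2.11], [-1.35, 1.29], [-3.14, 3.14]. Speed limits (rad/s): [1.89, 1.89, 2.57, 2.79, 3.14, 3.14].

INTERFACE

Orientations are given as a unit quaternion [x, y, z, w].
In Python, from rig import ctrl gives the robot as it stands.
- The arm moves only by the tool step_arm, never from a script. Its argument "rows" is a list of rows, each an object of numbers: "tx", "ty", "tz": the shift along the world's x, y, z in cm; "roll": the turn about the world's z in rad. In form: [{"tx": .., "ty": .., "tz": .., "roll": ..}, ...]. A call has 1 to 8 rows; each row shifts and turns the commanded pose from where the row before left it; what a row does not reach is not made up. A row lasts 1/10 s, in which the tool goes at most 50 mm and 8.59 degrees, less where a joint would pass 70% of its speed; a pose out of reach is approached as far as the arm can. A call is refused whole if a number of a shift passes 5 or a number of a turn 0.15, either way. A call with a gripper value outside its range is refused whole. "hand" is the closure, from -1 (fully open) to 1 (shut), so that 0 is half open, set as the call begins (left out, the last holds). The fingers move at their own pace and stop on an object; the grip force is fixed at half the most. Time passes only in rows, so rows that do not move let the fingers close. It gives the time, the measured TCP pose, the force, the opening and the grip force at its end, in the units of the state.
- ctrl.read_state(): the state, without advancing time (a new reading comes with each control period).
- ctrl.camera(name): name is "scene" or "top" or "wrist"; returns (picture, depth): 400x640x3 uint8, red, green, blue; 400x640 float32, m along the optical axis (not along the pixel's ray), 0 where there is no reading.
- ctrl.camera_model(name): a dict with "camera_matrix" (3x3 intrinsics, pixels), "R" (3x3) and "t" (3): a world point X has camera coordinates R X + t; the wrist camera has in their place "tool_from_camera" (4x4, takes a point from camera to tool coordinates, whose origin is the TCP and whose axes are the flange's). Camera axes: x right, y down, z forward; pixel columns grow to the right and rows downward; lengths in m; the calibration is good to about 2 mm. A picture is of the moment at which its call begins: read the wrist's pose just before it. camera_model takes no time and is no camera call.
- ctrl.hand_in(): hands the job in; it is judged then, once.
The state is a dict: "clock": time; "joint_pos": joint angles; "dq": joint speeds; "joint_torque": joint torques, N m; "tool_pos": TCP position; "ee_rot": TCP orientation; "ft_force": force on the tool from outside, world axes, zero at the start; "torque": the same for the moment, N m; "finger_gap": finger opening in m; "gripper_force": force on a finger pad.
Only numpy, scipy, OpenCV 4.12 (cv2) and the standard library are available. Lean on these libraries where they do the work, as an engineer would, in place of code of your own. Each camera call takes 0.05 s, during which the arm holds its last target. There are 200 camera calls.

TASK

One of the two upturned steel pans has a bottom bulged by heat and would wobble on the hotplate; the other is flat. Find the bulged one with the straightedge: lay it left to right (as seen from the robot) across the middle of a pan's bottom and lightly press down its left end, then its right end; on the bulged pan it rocks, on the flat one it stays put. Finish with the straightedge tried in this way on the bulged pan and left lying across it as the mark, both pans standing where they were.

Things in the scene. Friction and masses are not known exactly. Their poses are not given: they have to be found in the camera images.
- straightedge: Steel I-section bar 150 mm long, 24 mm wide, 20 mm tall, about 0.25 kg, at first on the bench before the pans, roughly left to right. Origin: centre of its underside; y along its length, z up. Grasp it across its width at mid-length. On the bulged pan it balances about level; 2 to 5 N on an end sinks it 2 to 3 mm and lifts the other 4 to 6 mm; let go, it swings back.
- end_a (a point): Centre of the lower edge of one end of the straightedge, 75 mm from its middle along its own +y.
- end_b (a point): The same at its other end, 75 mm from its middle along its own -y.
- pan_1: Round steel pan, 0.45 kg, loose, standing mouth-down: 174 mm across the rolled rim, its closed bottom facing up. A wire hanging loop sticks out 25 mm from the rim, on the far side. Origin: centre of the rim, at bench height; z up, x to the loop. Either pan may be the left one; one of them is flat on top, 50 mm high all over to radius 76 mm; which is not told.
- pan_2: The other pan, same sizes and frame; looks alike. The bulged one of the two has a shallow dome for a bottom, 50 mm high at radius 76 mm and 55 mm in the middle. On the flat one the straightedge does not tip when pressed 65 mm or less from the pan's middle.
- petri_1: Petri dish, 62 mm across, 15 mm tall, standing in front of the pans between them; leave it. Origin: centre of its underside.

How it is judged:
On the way, in this order (a step that is already met when the one before it is completed fails the run):
1. with the straightedge lying left to right across the middle of the bulged pan, its left end is pressed down by the fingers and it rocks: left end down, right end up (((y of end_a in the frame of pan_1 above 0.04 m and y of end_b in the frame of pan_1 below -0.04 m and horizontal distance between straightedge and pan_1 below 0.03 m and z of end_a in the frame of pan_1 between 0.0485 and 0.0535 m and z of end_b in the frame of pan_1 above 0.0565 m and contact force between straightedge and pan_1 above 0.8 N and contact force between the fingers and straightedge above 0.5 N and horizontal distance between the grasp point and end_a below 0.055 m) or (y of end_a in the frame of pan_2 above 0.04 m and y of end_b in the frame of pan_2 below -0.04 m and horizontal distance between straightedge and pan_2 below 0.03 m and z of end_a in the frame of pan_2 between 0.0485 and 0.0535 m and z of end_b in the frame of pan_2 above 0.0565 m and contact force between straightedge and pan_2 above 0.8 N and contact force between the fingers and straightedge above 0.5 N and horizontal distance between the grasp point and end_a below 0.055 m) or (y of end_b in the frame of pan_1 above 0.04 m and y of end_a in the frame of pan_1 below -0.04 m and horizontal distance between straightedge and pan_1 below 0.03 m and z of end_b in the frame of pan_1 between 0.0485 and 0.0535 m and z of end_a in the frame of pan_1 above 0.0565 m and contact force between straightedge and pan_1 above 0.8 N and contact force between the fingers and straightedge above 0.5 N and horizontal distance between the grasp point and end_b below 0.055 m) or (y of end_b in the frame of pan_2 above 0.04 m and y of end_a in the frame of pan_2 below -0.04 m and horizontal distance between straightedge and pan_2 below 0.03 m and z of end_b in the frame of pan_2 between 0.0485 and 0.0535 m and z of end_a in the frame of pan_2 above 0.0565 m and contact force between straightedge and pan_2 above 0.8 N and contact force between the fingers and straightedge above 0.5 N and horizontal distance between the grasp point and end_b below 0.055 m))), for 0.1 s.
2. then its right end is pressed down and it rocks the other way (((y of end_a in the frame of pan_1 above 0.04 m and y of end_b in the frame of pan_1 below -0.04 m and horizontal distance between straightedge and pan_1 below 0.03 m and z of end_b in the frame of pan_1 between 0.0485 and 0.0535 m and z of end_a in the frame of pan_1 above 0.0565 m and contact force between straightedge and pan_1 above 0.8 N and contact force between the fingers and straightedge above 0.5 N and horizontal distance between the grasp point and end_b below 0.055 m) or (y of end_a in the frame of pan_2 above 0.04 m and y of end_b in the frame of pan_2 below -0.04 m and horizontal distance between straightedge and pan_2 below 0.03 m and z of end_b in the frame of pan_2 between 0.0485 and 0.0535 m and z of end_a in the frame of pan_2 above 0.0565 m and contact force between straightedge and pan_2 above 0.8 N and contact force between the fingers and straightedge above 0.5 N and horizontal distance between the grasp point and end_b below 0.055 m) or (y of end_b in the frame of pan_1 above 0.04 m and y of end_a in the frame of pan_1 below -0.04 m and horizontal distance between straightedge and pan_1 below 0.03 m and z of end_a in the frame of pan_1 between 0.0485 and 0.0535 m and z of end_b in the frame of pan_1 above 0.0565 m and contact force between straightedge and pan_1 above 0.8 N and contact force between the fingers and straightedge above 0.5 N and horizontal distance between the grasp point and end_a below 0.055 m) or (y of end_b in the frame of pan_2 above 0.04 m and y of end_a in the frame of pan_2 below -0.04 m and horizontal distance between straightedge and pan_2 below 0.03 m and z of end_a in the frame of pan_2 between 0.0485 and 0.0535 m and z of end_b in the frame of pan_2 above 0.0565 m and contact force between straightedge and pan_2 above 0.8 N and contact force between the fingers and straightedge above 0.5 N and horizontal distance between the grasp point and end_a below 0.055 m))), for 0.1 s.
At the end, for the whole second after the job is handed in: The straightedge, let go and at rest, lies left to right across the bulged pan, its middle raised on the bulge (53 to 58 mm above the bench) and within 35 mm of the pan's middle; both pans stand mouth-down within 30 mm of where they stood (((y of end_a in the frame of pan_1 above 0.04 m and y of end_b in the frame of pan_1 below -0.04 m and horizontal distance between straightedge and pan_1 below 0.035 m and z of straightedge in the frame of pan_1 between 0.053 and 0.058 m and contact force between straightedge and pan_1 above 0.5 N) or (y of end_a in the frame of pan_2 above 0.04 m and y of end_b in the frame of pan_2 below -0.04 m and horizontal distance between straightedge and pan_2 below 0.035 m and z of straightedge in the frame of pan_2 between 0.053 and 0.058 m and contact force between straightedge and pan_2 above 0.5 N) or (y of end_b in the frame of pan_1 above 0.04 m and y of end_a in the frame of pan_1 below -0.04 m and horizontal distance between straightedge and pan_1 below 0.035 m and z of straightedge in the frame of pan_1 between 0.053 and 0.058 m and contact force between straightedge and pan_1 above 0.5 N) or (y of end_b in the frame of pan_2 above 0.04 m and y of end_a in the frame of pan_2 below -0.04 m and horizontal distance between straightedge and pan_2 below 0.035 m and z of straightedge in the frame of pan_2 between 0.053 and 0.058 m and contact force between straightedge and pan_2 above 0.5 N)) and angle between straightedge's own z axis and vertical below 0.12 rad and contact force between the fingers and straightedge below 0.05 N and linear speed of straightedge below 0.03 m/s and distance of each of pan_1, pan_2 from where it was at the start of the episode below 0.03 m and angle between each of pan_1, pan_2's own z axis and vertical below 0.05 rad); the robot touches nothing.
It fails at once if the straightedge is pressed or dropped onto a pan with more than 100 N (contact force between straightedge and pan_1 above 100 N or contact force between straightedge and pan_2 above 100 N).
It fails at once if a pan is pushed more than 40 mm from its place (distance of any of pan_1, pan_2 from where it was at the start of the episode above 0.04 m).
It fails at once if the petri dish is pushed more than 40 mm away (distance of petri_1 from where it was at the start of the episode above 0.04 m).
It also fails if it takes over 72 s, if anything falls off the work surface, if the arm or the gripper's body presses on something with over 40 N, if the wrist force passes 120 N, or if a joint passes its speed limit or range.

## Working session

There is one attempt and no reset: what is moved stays moved. The work goes in short steps, Python scripts to look and compute and a tool call to move; the robot and the scene stay as the last step left them, time stands still between calls to the robot, and variables do not carry over. Pictures are saved under pics/ and viewed, at most 10 in all, crops included, and the job is handed in when it is done.

Besides the shell and the picture viewer there is one more tool, called as name(argument=value, ...) on one line, values as JSON. step_arm: Moves the arm, as the interface text tells. Its arguments: {"type":"object","properties":{"rows":{"type":"array","items":{"type":"object","properties":{"tx":{"type":"number"},"ty":{"type":"number"},"tz":{"type":"number"},"roll":{"type":"number"}}}},"hand":{"type":"number"}},"required":["rows"]}

```bash
mkdir -p pics; ls; python3 - <<'E'
from rig import ctrl
import cv2,numpy as np
s=ctrl.read_state(); print({k:np.round(v,3) for k,v in s.items()})
for n in("top","scene"):
    p,d=ctrl.camera(n); cv2.imwrite(f"pics/{n}0.png",p[:,:,::-1]); np.save(f"pics/{n}0.npy",d)
    m=ctrl.camera_model(n); print(n,{k:np.round(v,3).tolist() for k,v in m.items()})
E
```

```text
pics
{'clock': np.float64(0.0), 'joint_pos': array([ 1.148,  0.264, -0.049,  1.259,  0.   ,  1.416]), 'dq': array([-0.001,  0.   , -0.   , -0.   , -0.001,  0.   ]), 'joint_torque': array([ 3.0000e-03, -6.3762e+01,  3.8457e+01,  1.4000e-02,  0.0000e+00,
        0.0000e+00]), 'tool_pos': array([0.139, 0.506, 0.231]), 'ee_rot': array([ 0.134,  0.991, -0.   , -0.   ]), 'ft_force': array([ 0.121,  0.227, -0.719]), 'torque': array([-0.   , -0.   , -0.048]), 'gripper_force': np.float64(0.0), 'finger_gap': np.float64(0.085)}
top {'camera_matrix': [[467.439, 0.0, 323.44], [0.0, 467.439, 210.563], [0.0, 0.0, 1.0]], 'R': [[0.012, -1.0, 0.007], [-0.998, -0.013, -0.065], [0.065, -0.006, -0.998]], 't': [-0.023, 0.502, 1.07]}
scene {'camera_matrix': [[401.406, 0.0, 318.157], [0.0, 401.406, 203.046], [0.0, 0.0, 1.0]], 'R': [[0.754, -0.657, -0.007], [-0.504, -0.571, -0.649], [0.422, 0.493, -0.761]], 't': [-0.385, 0.285, 0.657]}
```

View pics/top0.png

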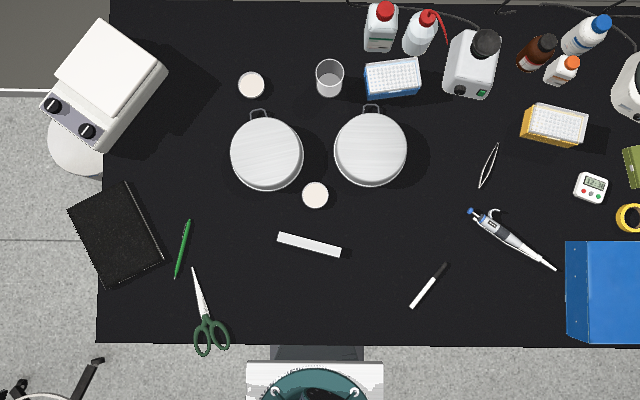

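View pics/scene0.png

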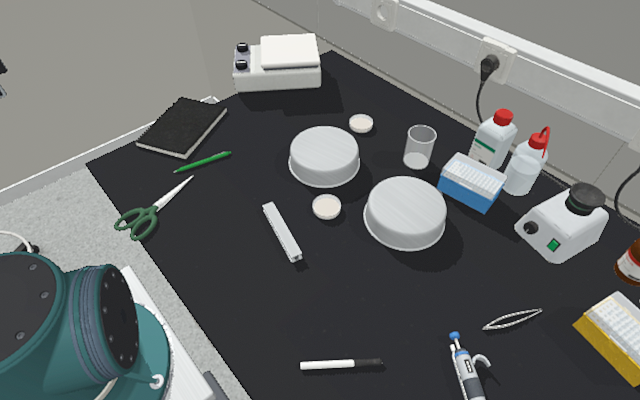

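The top view shows the bar from (277,238) to (341,252), the left pan's bottom around (265,152), the right pan's around (370,148), and the petri dish at (315,195). Next I'll measure them using depth.

```bash
cat > h.py <<'E'
import numpy as np,cv2
from rig import ctrl
def cloud(n,d):
    m=ctrl.camera_model(n);K=np.array(m["camera_matrix"]);R=np.array(m["R"]);t=np.array(m["t"])
    v,u=np.mgrid[:400,:640]
    c=np.stack([(u-K[0,2])/K[0,0]*d,(v-K[1,2])/K[1,1]*d,d],-1)
    return (c-t)@R   # R^T (c-t)
def bar(W,msk):
    P=W[msk]; r=cv2.minAreaRect((P[:,:2]*1000).astype(np.float32)); return r,np.median(P[:,2])
E
python3 - <<'E'
from h import *
d=np.load("pics/top0.npy");W=cloud("top",d)
def roi(a,b,c,e,lo,hi):
    m=np.zeros(d.shape,bool);m[b:e,a:c]=1
    return m&(W[...,2]>lo)&(W[...,2]<hi)
print("bench z",np.median(W[290:310,330:380,2]))
print("bar",bar(W,roi(265,222,352,265,.012,.03)))
print("petri",bar(W,roi(298,180,333,212,.008,.03)))
for nm,r in(("L",(222,110,308,195)),("R",(328,108,412,192))):
    m=roi(*r,.042,.07);P=W[m]
    c,rad=cv2.minEnclosingCircle((P[:,:2]*1000).astype(np.float32))
    rr=np.hypot(P[:,0]*1000-c[0],P[:,1]*1000-c[1])
    A=np.c_[P[:,:2]-np.array(c)/1000,np.ones(len(P)),(rr/1000)**2];k=rr<72
    f=np.linalg.lstsq(A[k],P[k,2],rcond=None)[0]
    print(nm,np.round(c,1),rad,[round(float(np.mean(P[(rr>=a)&(rr<a+15),2])),4) for a in(0,15,30,45,60)],"sag over 72mm",f[3]*.072**2, "noise",np.std(P[k,2]-A[k]@f))
    m=roi(*r,.003,.3)|0; m=roi(r[0],r[1]-12,r[2],r[3]+5,.004,.02);print("rimlevel",bar(W,m))
E
```

```text
bench z -0.000582075454080924
bar (((424.0602111816406, 16.354740142822266), (149.78848266601562, 23.93146514892578), 75.79966735839844), np.float64(0.01945306933981562))
petri (((538.675048828125, 3.862091064453125), (61.21061325073242, 60.744041442871094), 26.65556526184082), np.float64(0.014561047341145118))
L [633.7 118.4] 81.02822875976562 [0.0494, 0.0497, 0.0496, 0.0497, 0.0496] sag over 72mm 0.00011917252304464903 noise 0.0019118948597563752
rimlevel (((648.284423828125, 123.77144622802734), (243.43385314941406, 199.7433319091797), 0.9343251585960388), np.float64(0.008421638017769979))
R [ 646.9 -124.7] 80.90009307861328 [0.0549, 0.0543, 0.0536, 0.0523, 0.0508] sag over 72mm -0.004638685338967189 noise 0.0018977610817592372
rimlevel (((657.593505859375, -124.37535095214844), (241.322265625, 198.0045166015625), 0.624567985534668), np.float64(0.00783404323211114))
```

The depth profile puts the dome on the right pan: 54.9 mm at the middle against 50.8 mm at the edge. The left pan is flat at 49.6 mm. All the sizes match those given. The straightedge test on the right pan will confirm it. First I'll move over the bar.

step_arm(rows=[{"tx": 1.8,"ty": -3.1,"roll": -0.1},{"tx": 1.8,"ty": -3.1,"roll": -0.1},{"tx": 1.8,"ty": -3.1,"roll": -0.1},{"tx": 1.8,"ty": -3.1,"roll": -0.1},{"tx": 1.8,"ty": -3.1,"roll": -0.1},{"tx": 1.8,"ty": -3.1,"roll": -0.1},{"tx": 1.8,"ty": -3.1,"roll": -0.1},{"tx": 1.8,"ty": -3.1,"roll": -0.1}], hand=-1)

```text
schema error: expected keys tx, ty, tz, roll
```

step_arm(rows=[{"tx": 1.8,"ty": -3.1,"roll": -0.1,"tz": -1},{"tx": 1.8,"ty": -3.1,"roll": -0.1,"tz": -1},{"tx": 1.8,"ty": -3.1,"roll": -0.1,"tz": -1},{"tx": 1.8,"ty": -3.1,"roll": -0.1,"tz": -1},{"tx": 1.8,"ty": -3.1,"roll": -0.1,"tz": -1},{"tx": 1.8,"ty": -3.1,"roll": -0.1,"tz": -1},{"tx": 1.8,"ty": -3.1,"roll": -0.1,"tz": -1},{}])

```text
schema error: expected keys tx, ty, tz, roll
```

All four keys are needed in every row.

step_arm(rows=[{"tx": 1.8,"ty": -3.1,"tz": 0,"roll": -0.1},{"tx": 1.8,"ty": -3.1,"tz": 0,"roll": -0.1},{"tx": 1.8,"ty": -3.1,"tz": 0,"roll": -0.1},{"tx": 1.8,"ty": -3.1,"tz": 0,"roll": -0.1},{"tx": 1.8,"ty": -3.1,"tz": 0,"roll": -0.1},{"tx": 1.8,"ty": -3.1,"tz": 0,"roll": -0.1},{"tx": 1.8,"ty": -3.1,"tz": 0,"roll": -0.1},{"tx": 1.8,"ty": -3.1,"tz": 0,"roll": -0.1}], hand=-1)

```text
clock: 0.9
tool_pos: [0.2832, 0.257, 0.2312]
ee_rot: [0.511, 0.86, -0.0, -0.0]
ft_force: [1.4, 1.0, -0.5]
finger_gap: 0.0854
gripper_force: 0.0
```

step_arm(rows=[{"tx": 1.8,"ty": -3.1,"tz": -1,"roll": -0.1},{"tx": 1.8,"ty": -3.1,"tz": -1,"roll": -0.1},{"tx": 1.8,"ty": -3.1,"tz": -1,"roll": -0.1},{"tx": 1.8,"ty": -3.1,"tz": -1,"roll": -0.1},{"tx": 1.8,"ty": -3.1,"tz": -1,"roll": -0.1},{"tx": 1.8,"ty": -3.1,"tz": -1,"roll": -0.1},{"tx": 1.8,"ty": -3.1,"tz": -1,"roll": -0.1},{"tx": 0,"ty": 0,"tz": 0,"roll": 0}])

```text
clock: 1.7
tool_pos: [0.4101, 0.0385, 0.1601]
ee_rot: [0.775, 0.631, -0.001, -0.0]
ft_force: [-0.5, 0.1, 1.7]
finger_gap: 0.0855
gripper_force: 0.0
```

step_arm(rows=[{"tx": 1.4,"ty": -2.2,"tz": -2,"roll": -0.044},{"tx": 0,"ty": 0,"tz": -4,"roll": 0},{"tx": 0,"ty": 0,"tz": -4,"roll": 0},{"tx": 0,"ty": 0,"tz": -3,"roll": 0},{"tx": 0,"ty": 0,"tz": 0,"roll": 0}])

```text
clock: 2.2
tool_pos: [0.4204, 0.02, 0.0288]
ee_rot: [0.787, 0.617, -0.002, -0.002]
ft_force: [-0.5, -0.6, -0.3]
finger_gap: 0.0853
gripper_force: 0.0
```

```bash
python3 - <<'E'
from h import *
s=ctrl.read_state();print(s["tool_pos"],s["ee_rot"])
p,d=ctrl.camera("wrist"); cv2.imwrite("pics/w1.png",p[:,:,::-1])
print(np.round(ctrl.camera_model("wrist")["tool_from_camera"],3))
E
```

```text
[0.42038905 0.02001098 0.02884708] [ 0.78669968  0.61732915 -0.00194983 -0.00212827]
[[ 0.    -0.961 -0.276  0.069]
 [ 1.     0.    -0.    -0.   ]
 [ 0.    -0.276  0.961 -0.142]
 [ 0.     0.     0.     1.   ]]
```

View pics/w1.png

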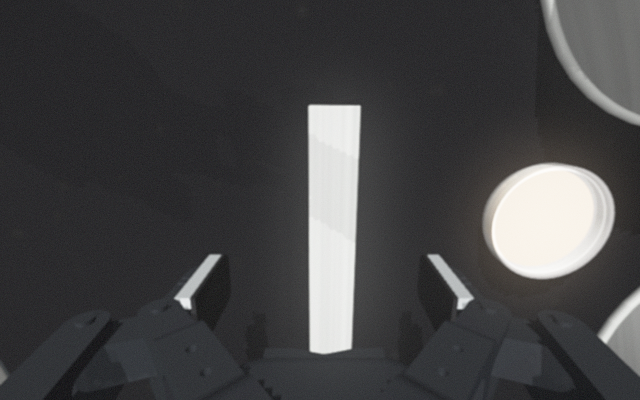

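The wrist view shows the bar between the open fingers, with its far end at (334,105). It is centred to a few mm and lined up. I'll correct slightly, go down and grip.

step_arm(rows=[{"tx": 0.4,"ty": -0.4,"tz": -1.2,"roll": 0},{"tx": 0,"ty": 0,"tz": -1.2,"roll": 0},{"tx": 0,"ty": 0,"tz": 0,"roll": 0}])

```text
clock: 2.55
tool_pos: [0.4273, 0.0154, 0.0081]
ee_rot: [0.787, 0.617, 0.0, 0.0]
ft_force: [-0.8, 0.8, -0.0]
finger_gap: 0.085
gripper_force: 0.0
```

step_arm(rows=[{"tx": 0,"ty": 0,"tz": 0,"roll": 0},{"tx": 0,"ty": 0,"tz": 0,"roll": 0},{"tx": 0,"ty": 0,"tz": 0,"roll": 0},{"tx": 0,"ty": 0,"tz": 0,"roll": 0},{"tx": 0,"ty": 0,"tz": 0,"roll": 0},{"tx": 0,"ty": 0,"tz": 0,"roll": 0},{"tx": 0,"ty": 0,"tz": 0,"roll": 0},{"tx": 0,"ty": 0,"tz": 0,"roll": 0}], hand=1)

```text
clock: 3.35
tool_pos: [0.427, 0.0153, 0.0078]
ee_rot: [0.787, 0.617, 0.0, 0.0]
ft_force: [-3.1, 0.9, 14.1]
finger_gap: 0.0223
gripper_force: 58.6
```

step_arm(rows=[{"tx": 0,"ty": 0,"tz": 2,"roll": 0},{"tx": 0,"ty": 0,"tz": 4,"roll": 0},{"tx": 0,"ty": 0,"tz": 4,"roll": 0},{"tx": 2,"ty": -1.5,"tz": 2,"roll": 0.04},{"tx": 3,"ty": -2,"tz": 0,"roll": 0.05},{"tx": 3,"ty": -2,"tz": 0,"roll": 0.05},{"tx": 3,"ty": -2,"tz": 0,"roll": 0.05},{"tx": 3,"ty": -2,"tz": 0,"roll": 0.05}])

```text
clock: 4.15
tool_pos: [0.5678, -0.0806, 0.1272]
ee_rot: [0.707, 0.707, -0.0, -0.0]
ft_force: [0.4, 0.5, -1.6]
finger_gap: 0.0221
gripper_force: 60.7
```

step_arm(rows=[{"tx": 3,"ty": -2,"tz": 0,"roll": 0},{"tx": 3,"ty": -2,"tz": 0,"roll": 0},{"tx": 1,"ty": -0.5,"tz": 0,"roll": 0},{"tx": 0,"ty": 0,"tz": 0,"roll": 0},{"tx": 0,"ty": 0,"tz": 0,"roll": 0}])

```text
clock: 4.65
tool_pos: [0.6362, -0.1244, 0.1269]
ee_rot: [0.707, 0.707, -0.0, -0.001]
ft_force: [-0.1, 0.0, -2.0]
finger_gap: 0.0221
gripper_force: 60.6
```

```bash
python3 - <<'E'
from h import *
s=ctrl.read_state();print(s["tool_pos"],s["ee_rot"],s["ft_force"],s["finger_gap"])
p,d=ctrl.camera("wrist"); cv2.imwrite("pics/w2.png",p[:,:,::-1])
p,d=ctrl.camera("top"); cv2.imwrite("pics/top2.png",cv2.resize(p[80:220,300:440,::-1],None,fx=4,fy=4)); np.save("pics/top2.npy",d)
W=cloud("top",d)
m=np.zeros(d.shape,bool);m[60:250,280:460]=1
for lo,hi in((.10,.16),):
    print(bar(W,m&(W[...,2]>lo)&(W[...,2]<hi)))
# refine pan y from first picture: points above 47mm
d=np.load("pics/top0.npy");W=cloud("top",d);m=np.zeros(d.shape,bool);m[108:192,328:412]=1
P=W[m&(W[...,2]>.046)];print("right pan top mean",P.mean(0),P.min(0),P.max(0))
E
```

```text
[ 0.63624057 -0.12438752  0.12687984] [ 7.07465583e-01  7.06747508e-01 -2.59369664e-04 -5.84912956e-04] [-0.05537438  0.04011711 -2.02889689] 0.02207207545917536
(((0.0, 0.0), (0.0, 0.0), 0.0), np.float64(nan))
right pan top mean [ 0.64407893 -0.12332027  0.05980508] [ 0.43095624 -0.20293696  0.0460027 ] [ 0.72537133 -0.01012792  1.10004577]
  return _methods._mean(a, axis=axis, dtype=dtype,
  ret = ret.dtype.type(ret / rcount)
```

View pics/w2.png

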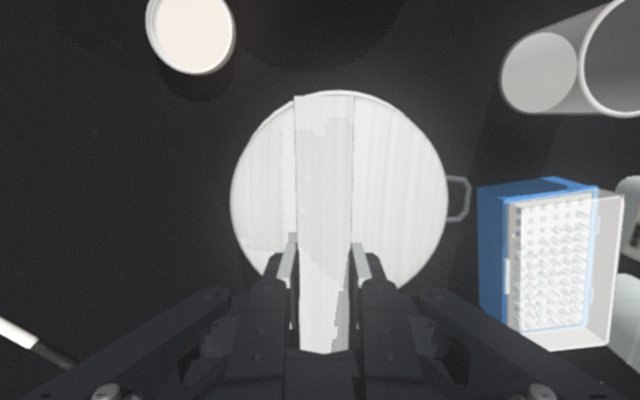

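Bar held level over the domed pan, aligned, with the loop straight ahead at (458,198). I'll shift 9 mm forward and lower it.

step_arm(rows=[{"tx": 0.9,"ty": 0,"tz": -1.5,"roll": 0},{"tx": 0,"ty": 0,"tz": -2,"roll": 0},{"tx": 0,"ty": 0,"tz": -1.5,"roll": 0},{"tx": 0,"ty": 0,"tz": -0.5,"roll": 0},{"tx": 0,"ty": 0,"tz": -0.2,"roll": 0},{"tx": 0,"ty": 0,"tz": 0,"roll": 0},{"tx": 0,"ty": 0,"tz": 0,"roll": 0}])

```text
clock: 5.45
tool_pos: [0.6463, -0.1248, 0.0709]
ee_rot: [0.707, 0.707, 0.0, 0.0]
ft_force: [-0.3, 0.2, -1.7]
finger_gap: 0.0223
gripper_force: 60.6
```

step_arm(rows=[{"tx": 0,"ty": 0,"tz": -0.1,"roll": 0},{"tx": 0,"ty": 0,"tz": -0.1,"roll": 0},{"tx": 0,"ty": 0,"tz": -0.1,"roll": 0},{"tx": 0,"ty": 0,"tz": -0.1,"roll": 0},{"tx": 0,"ty": 0,"tz": 0,"roll": 0},{"tx": 0,"ty": 0,"tz": 0,"roll": 0}])

```text
clock: 6.05
tool_pos: [0.6459, -0.1247, 0.0662]
ee_rot: [0.707, 0.707, -0.0, -0.0]
ft_force: [-0.4, 0.6, -2.6]
finger_gap: 0.0225
gripper_force: 60.6
```

step_arm(rows=[{"tx": 0,"ty": 0,"tz": -0.08,"roll": 0},{"tx": 0,"ty": 0,"tz": -0.07,"roll": 0},{"tx": 0,"ty": 0,"tz": 0,"roll": 0},{"tx": 0,"ty": 0,"tz": 0,"roll": 0}])

```text
clock: 6.45
tool_pos: [0.6459, -0.1247, 0.0648]
ee_rot: [0.707, 0.707, 0.0, -0.0]
ft_force: [-0.4, 0.1, -1.9]
finger_gap: 0.0223
gripper_force: 60.6
```

step_arm(rows=[{"tx": 0,"ty": 0,"tz": -0.05,"roll": 0},{"tx": 0,"ty": 0,"tz": -0.05,"roll": 0},{"tx": 0,"ty": 0,"tz": 0,"roll": 0},{"tx": 0,"ty": 0,"tz": 0,"roll": 0}])

```text
clock: 6.85
tool_pos: [0.6459, -0.1247, 0.0638]
ee_rot: [0.707, 0.707, -0.0, -0.0]
ft_force: [0.1, 0.5, -2.6]
finger_gap: 0.0221
gripper_force: 60.6
```

step_arm(rows=[{"tx": 0,"ty": 0,"tz": -0.05,"roll": 0},{"tx": 0,"ty": 0,"tz": 0,"roll": 0},{"tx": 0,"ty": 0,"tz": 0,"roll": 0}])

```text
clock: 7.15
tool_pos: [0.6459, -0.1247, 0.0633]
ee_rot: [0.707, 0.707, 0.0, -0.0]
ft_force: [-0.3, 0.3, -1.5]
finger_gap: 0.0225
gripper_force: 60.6
```

step_arm(rows=[{"tx": 0,"ty": 0,"tz": -0.05,"roll": 0},{"tx": 0,"ty": 0,"tz": 0,"roll": 0},{"tx": 0,"ty": 0,"tz": 0,"roll": 0}])

```text
clock: 7.45
tool_pos: [0.646, -0.1247, 0.063]
ee_rot: [0.707, 0.707, 0.0, 0.0]
ft_force: [-0.9, 1.1, 2.9]
finger_gap: 0.0223
gripper_force: 61.2
```

Contact at TCP z = 0.063, as predicted. I'll release it.

step_arm(rows=[{"tx": 0,"ty": 0,"tz": 0,"roll": 0},{"tx": 0,"ty": 0,"tz": 0,"roll": 0},{"tx": 0,"ty": 0,"tz": 0,"roll": 0},{"tx": 0,"ty": 0,"tz": 0,"roll": 0}], hand=-0.1)

```text
clock: 7.85
tool_pos: [0.646, -0.1247, 0.0628]
ee_rot: [0.707, 0.707, -0.0, 0.0]
ft_force: [0.2, -0.5, -0.5]
finger_gap: 0.0474
gripper_force: 0.0
```

step_arm(rows=[{"tx": 0,"ty": 0,"tz": 0.5,"roll": 0},{"tx": 0,"ty": 0,"tz": 1.5,"roll": 0},{"tx": 0,"ty": 0,"tz": 3,"roll": 0},{"tx": 0,"ty": 0,"tz": 3,"roll": 0},{"tx": -4,"ty": 0,"tz": 2,"roll": 0},{"tx": -4,"ty": 0,"tz": 0,"roll": 0},{"tx": -4,"ty": 0,"tz": 0,"roll": 0},{"tx": 0,"ty": 0,"tz": 0,"roll": 0}])

```text
clock: 8.65
tool_pos: [0.5216, -0.124, 0.1634]
ee_rot: [0.708, 0.706, -0.0, -0.001]
ft_force: [-0.3, -0.0, -0.8]
finger_gap: 0.0473
gripper_force: 0.0
```

```bash
cat >> h.py <<'E'
def look(tag):
    p,d=ctrl.camera("top"); W=cloud("top",d)
    cv2.imwrite(f"pics/top{tag}.png",cv2.resize(p[80:220,300:440,::-1],None,fx=4,fy=4))
    P=W[(abs(W[...,1]+.125)<.1)&(abs(W[...,0]-.646)<.05)&(W[...,2]>.064)&(W[...,2]<.09)]
    r=cv2.minAreaRect((P[:,:2]*1000).astype(np.float32)); print("bar",r)
    for a in(-.19,-.165,-.14,-.11,-.085,-.06):
        k=abs(P[:,1]-a)<.0125; print(a,k.sum(),round(float(np.median(P[k,2]))*1000,1),round(float(np.mean(P[k,2]))*1000,1),end=" | ")
    print()
E
python3 - <<'E'
from h import *
look("3"); s=ctrl.read_state();print(s["tool_pos"],s["ft_force"])
E
```

```text
bar ((645.77392578125, -86.53567504882812), (71.34000396728516, 24.182626724243164), 88.72747039794922)
-0.19 0 nan nan | -0.165 0 nan nan | -0.14 0 nan nan | -0.11 112 74.6 74.4 | -0.085 119 74.7 74.5 | -0.06 107 74.7 74.8 | 
[ 0.52415405 -0.12456327  0.1637105 ] [ 0.05870348 -0.68427363  0.08234219]
  return _methods._mean(a, axis=axis, dtype=dtype,
  ret = ret.dtype.type(ret / rcount)
```

View pics/top3.png

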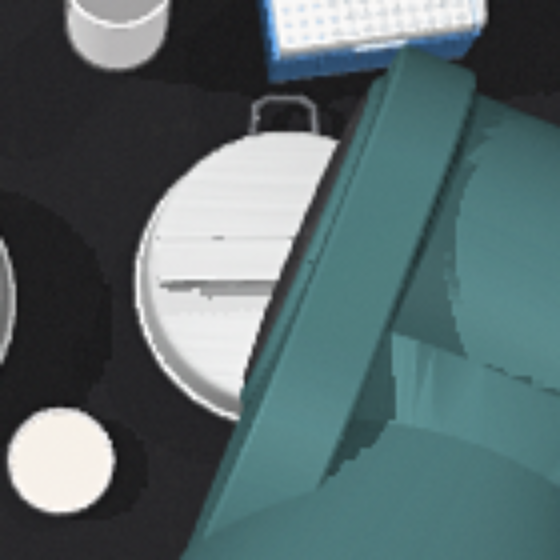

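The bar's left end is at y = −0.051, so its middle is at about −0.126. It lies level with its top at 74.6 mm, raised on the dome. I'll close the fingers and go above the left end.

step_arm(rows=[{"tx": 3,"ty": 1.5,"tz": 0,"roll": 0},{"tx": 3,"ty": 1.5,"tz": 0,"roll": 0},{"tx": 3,"ty": 1.5,"tz": 0,"roll": 0},{"tx": 3.2,"ty": 1.7,"tz": 0,"roll": 0},{"tx": 0,"ty": 0,"tz": 0,"roll": 0},{"tx": 0,"ty": 0,"tz": -2.5,"roll": 0},{"tx": 0,"ty": 0,"tz": -2.5,"roll": 0},{"tx": 0,"ty": 0,"tz": 0,"roll": 0}], hand=1)

```text
clock: 9.5
tool_pos: [0.6468, -0.0624, 0.11]
ee_rot: [0.707, 0.707, -0.001, -0.002]
ft_force: [-0.1, 0.6, 0.2]
finger_gap: 0.0
gripper_force: 0.0
```

step_arm(rows=[{"tx": 0,"ty": 0,"tz": -1.5,"roll": 0},{"tx": 0,"ty": 0,"tz": -1,"roll": 0},{"tx": 0,"ty": 0,"tz": -0.5,"roll": 0},{"tx": 0,"ty": 0,"tz": -0.2,"roll": 0},{"tx": 0,"ty": 0,"tz": 0,"roll": 0},{"tx": 0,"ty": 0,"tz": 0,"roll": 0},{"tx": 0,"ty": 0,"tz": 0,"roll": 0}])

```text
clock: 10.2
tool_pos: [0.6482, -0.0628, 0.0813]
ee_rot: [0.707, 0.707, 0.0, 0.0]
ft_force: [-0.4, -0.1, -0.9]
finger_gap: -0.0002
gripper_force: 0.0
```

step_arm(rows=[{"tx": 0,"ty": 0,"tz": -0.2,"roll": 0},{"tx": 0,"ty": 0,"tz": -0.2,"roll": 0},{"tx": 0,"ty": 0,"tz": -0.1,"roll": 0},{"tx": 0,"ty": 0,"tz": 0,"roll": 0},{"tx": 0,"ty": 0,"tz": 0,"roll": 0},{"tx": 0,"ty": 0,"tz": 0,"roll": 0}])

```text
clock: 10.8
tool_pos: [0.648, -0.0627, 0.0758]
ee_rot: [0.707, 0.707, 0.0, 0.0]
ft_force: [0.0, -0.8, 0.2]
finger_gap: -0.0001
gripper_force: 0.0
```

step_arm(rows=[{"tx": 0,"ty": 0,"tz": -0.05,"roll": 0},{"tx": 0,"ty": 0,"tz": -0.05,"roll": 0},{"tx": 0,"ty": 0,"tz": 0,"roll": 0},{"tx": 0,"ty": 0,"tz": 0,"roll": 0},{"tx": 0,"ty": 0,"tz": 0,"roll": 0}])

```text
clock: 11.3
tool_pos: [0.6479, -0.0627, 0.0748]
ee_rot: [0.707, 0.707, -0.0, 0.0]
ft_force: [0.1, -0.8, -0.3]
finger_gap: -0.0
gripper_force: 0.0
```

step_arm(rows=[{"tx": 0,"ty": 0,"tz": -0.05,"roll": 0},{"tx": 0,"ty": 0,"tz": -0.05,"roll": 0},{"tx": 0,"ty": 0,"tz": 0,"roll": 0},{"tx": 0,"ty": 0,"tz": 0,"roll": 0},{"tx": 0,"ty": 0,"tz": 0,"roll": 0}])

```text
clock: 11.8
tool_pos: [0.6479, -0.0627, 0.0738]
ee_rot: [0.707, 0.707, 0.0, 0.0]
ft_force: [-1.0, 0.4, 1.3]
finger_gap: 0.0003
gripper_force: 0.6
```

step_arm(rows=[{"tx": 0,"ty": 0,"tz": -0.03,"roll": 0},{"tx": 0,"ty": 0,"tz": -0.03,"roll": 0},{"tx": 0,"ty": 0,"tz": 0,"roll": 0},{"tx": 0,"ty": 0,"tz": 0,"roll": 0},{"tx": 0,"ty": 0,"tz": 0,"roll": 0}])

```text
clock: 12.3
tool_pos: [0.6479, -0.0626, 0.0733]
ee_rot: [0.707, 0.707, 0.0, -0.0]
ft_force: [-0.7, 2.2, 2.5]
finger_gap: -0.0002
gripper_force: 1.5
```

```bash
python3 - <<'E'
from h import *
for n in("scene","top"):
    p,d=ctrl.camera(n); W=cloud(n,d)
    if n=="scene": cv2.imwrite("pics/s4.png",cv2.resize(p[140:280,320:500,::-1],None,fx=4,fy=4))
    P=W[(abs(W[...,1]+.126)<.08)&(abs(W[...,0]-.646)<.011)&(W[...,2]>.064)&(W[...,2]<.085)]
    for a in np.arange(-.195,-.05,.015):
        k=abs(P[:,1]-a)<.0075
        if k.sum()>5: print(n,round(a,3),k.sum(),round(float(np.mean(P[k,2]))*1000,1))
s=ctrl.read_state();print(s["tool_pos"],s["ft_force"])
E
```

```text
scene -0.195 67 75.6
scene -0.18 67 75.8
scene -0.165 64 75.5
scene -0.15 64 75.1
scene -0.135 58 74.3
scene -0.12 60 73.6
scene -0.105 56 73.3
scene -0.09 55 72.6
scene -0.075 59 74.6
scene -0.06 19 73.4
top -0.195 49 78.5
top -0.18 43 77.7
[ 0.64795939 -0.06266499  0.07322149] [0.21488118 2.4767904  3.56016779]
```

View pics/s4.png

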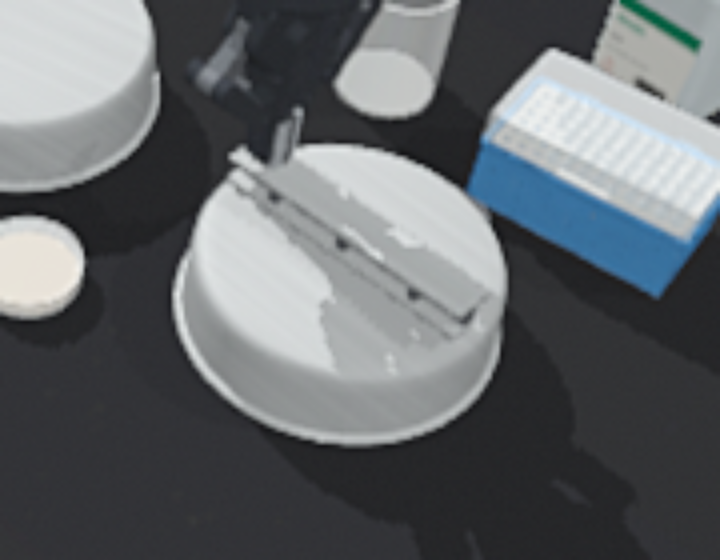

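The scene crop shows the fingers pressing the left end, around (280,150), and the right end raised, around (470,310). The top view gives the right end's top at 78.5 mm, about 4 mm up, so it rocks as it should. I'll let go gently and cross to the right end.

step_arm(rows=[{"tx": 0,"ty": 0,"tz": 0.1,"roll": 0},{"tx": 0,"ty": 0,"tz": 0.1,"roll": 0},{"tx": 0,"ty": 0,"tz": 0.1,"roll": 0},{"tx": 0,"ty": 0,"tz": 1.5,"roll": 0},{"tx": 0,"ty": 0,"tz": 2,"roll": 0},{"tx": 0,"ty": -4,"tz": 0,"roll": 0},{"tx": 0,"ty": -4,"tz": 0,"roll": 0},{"tx": 0,"ty": -4,"tz": 0,"roll": 0}])

```text
clock: 13.2
tool_pos: [0.6478, -0.184, 0.1114]
ee_rot: [0.707, 0.707, -0.0, 0.0]
ft_force: [0.4, -0.1, -0.5]
finger_gap: -0.0002
gripper_force: 0.0
```

step_arm(rows=[{"tx": 0,"ty": -0.6,"tz": 0,"roll": 0},{"tx": 0,"ty": 0,"tz": 0,"roll": 0},{"tx": 0,"ty": 0,"tz": 0,"roll": 0},{"tx": 0,"ty": 0,"tz": 0,"roll": 0},{"tx": 0,"ty": 0,"tz": 0,"roll": 0}])

```text
clock: 13.7
tool_pos: [0.648, -0.1876, 0.1113]
ee_rot: [0.707, 0.707, -0.0, -0.0]
ft_force: [-0.9, 0.2, 0.8]
finger_gap: 0.0002
gripper_force: 0.0
```

```bash
python3 - 2>/dev/null <<'E'
from h import *
look("5"); s=ctrl.read_state();print(s["tool_pos"],s["ft_force"])
p,d=ctrl.camera("scene"); W=cloud("scene",d)
P=W[(abs(W[...,1]+.126)<.09)&(abs(W[...,0]-.646)<.03)&(W[...,2]>.067)&(W[...,2]<.085)]
print(cv2.minAreaRect((P[:,:2]*1000).astype(np.float32)))
E
```

```text
bar ((645.3018798828125, -93.1793212890625), (84.5796127319336, 24.053722381591797), 89.61681365966797)
-0.19 0 nan nan | -0.165 0 nan nan | -0.14 15 75.1 74.7 | -0.11 123 74.5 74.5 | -0.085 120 74.4 74.2 | -0.06 104 74.3 74.5 | 
[ 0.64803491 -0.187741    0.11128308] [-0.2406801   0.38923568  0.64747137]
((644.1112670898438, -125.92904663085938), (150.43997192382812, 27.209327697753906), 89.30603790283203)
```

The bar swung back level and did not move along (left end still at y = −0.051). I'll press the right end the same way.

step_arm(rows=[{"tx": 0,"ty": -0.1,"tz": -1.5,"roll": 0},{"tx": 0,"ty": 0,"tz": -1,"roll": 0},{"tx": 0,"ty": 0,"tz": -0.5,"roll": 0},{"tx": 0,"ty": 0,"tz": -0.3,"roll": 0},{"tx": 0,"ty": 0,"tz": -0.2,"roll": 0},{"tx": 0,"ty": 0,"tz": 0,"roll": 0},{"tx": 0,"ty": 0,"tz": 0,"roll": 0},{"tx": 0,"ty": 0,"tz": 0,"roll": 0}])

```text
clock: 14.6
tool_pos: [0.6481, -0.1898, 0.0765]
ee_rot: [0.707, 0.707, 0.0, 0.0]
ft_force: [0.5, -0.2, 0.2]
finger_gap: 0.0
gripper_force: 0.0
```

step_arm(rows=[{"tx": 0,"ty": 0,"tz": -0.05,"roll": 0},{"tx": 0,"ty": 0,"tz": -0.05,"roll": 0},{"tx": 0,"ty": 0,"tz": 0,"roll": 0},{"tx": 0,"ty": 0,"tz": 0,"roll": 0},{"tx": 0,"ty": 0,"tz": 0,"roll": 0}])

```text
clock: 15.1
tool_pos: [0.6479, -0.1897, 0.0752]
ee_rot: [0.707, 0.707, -0.0, 0.0]
ft_force: [0.4, 0.6, 0.1]
finger_gap: -0.0003
gripper_force: 0.0
```

step_arm(rows=[{"tx": 0,"ty": 0,"tz": -0.05,"roll": 0},{"tx": 0,"ty": 0,"tz": -0.05,"roll": 0},{"tx": 0,"ty": 0,"tz": -0.05,"roll": 0},{"tx": 0,"ty": 0,"tz": 0,"roll": 0},{"tx": 0,"ty": 0,"tz": 0,"roll": 0},{"tx": 0,"ty": 0,"tz": 0,"roll": 0}])

```text
clock: 15.7
tool_pos: [0.648, -0.1897, 0.0737]
ee_rot: [0.707, 0.707, -0.0, 0.0]
ft_force: [0.4, -0.8, 0.7]
finger_gap: -0.0003
gripper_force: 0.5
```

step_arm(rows=[{"tx": 0,"ty": 0,"tz": -0.04,"roll": 0},{"tx": 0,"ty": 0,"tz": 0,"roll": 0},{"tx": 0,"ty": 0,"tz": 0,"roll": 0},{"tx": 0,"ty": 0,"tz": 0,"roll": 0},{"tx": 0,"ty": 0,"tz": 0,"roll": 0}])

```text
clock: 16.2
tool_pos: [0.6479, -0.1898, 0.0733]
ee_rot: [0.707, 0.707, -0.0, 0.0]
ft_force: [0.1, -1.0, 1.3]
finger_gap: -0.0001
gripper_force: 0.9
```

```bash
python3 - 2>/dev/null <<'E'
from h import *
look("6"); s=ctrl.read_state();print(s["tool_pos"],s["ft_force"])
E
```

```text
bar ((646.2799682617188, -94.23475646972656), (86.70404815673828, 24.937850952148438), 89.4865951538086)
-0.19 0 nan nan | -0.165 0 nan nan | -0.14 19 74.5 74.6 | -0.11 122 75.3 75.4 | -0.085 122 76.1 76.3 | -0.06 111 77.1 76.9 | 
[ 0.64796028 -0.18976054  0.07330849] [ 0.28326243 -1.44347748  1.7179721 ]
```

The slope is about 0.035, so the left end is up about 2.5 mm. I'll press slightly further for margin.

step_arm(rows=[{"tx": 0,"ty": 0,"tz": -0.04,"roll": 0},{"tx": 0,"ty": 0,"tz": 0,"roll": 0},{"tx": 0,"ty": 0,"tz": 0,"roll": 0},{"tx": 0,"ty": 0,"tz": 0,"roll": 0},{"tx": 0,"ty": 0,"tz": 0,"roll": 0}])

```text
clock: 16.75
tool_pos: [0.648, -0.1898, 0.073]
ee_rot: [0.707, 0.707, 0.0, 0.0]
ft_force: [-0.7, -2.5, 3.0]
finger_gap: -0.0002
gripper_force: 1.5
```

```bash
python3 - 2>/dev/null <<'E'
from h import *
look("7"); s=ctrl.read_state();print(s["tool_pos"],s["ft_force"])
E
```

```text
bar ((645.862060546875, -93.93949890136719), (86.51602172851562, 25.162799835205078), 89.13699340820312)
-0.19 0 nan nan | -0.165 0 nan nan | -0.14 20 74.8 74.9 | -0.11 125 75.7 75.7 | -0.085 123 77.1 77.0 | -0.06 110 78.2 78.2 | 
[ 0.64798271 -0.18974268  0.07292356] [ 0.35439492 -3.14711262  3.39267288]
```

The slope is now 0.048: left end about 4 mm up, right end about 3 mm down. The rock the other way is confirmed. I'll lift off and retreat.

step_arm(rows=[{"tx": 0,"ty": 0,"tz": 0.1,"roll": 0},{"tx": 0,"ty": 0,"tz": 0.1,"roll": 0},{"tx": 0,"ty": 0,"tz": 0.1,"roll": 0},{"tx": 0,"ty": 0,"tz": 1.5,"roll": 0},{"tx": 0,"ty": 0,"tz": 4,"roll": 0},{"tx": -4,"ty": 0,"tz": 4,"roll": 0},{"tx": -4,"ty": 0,"tz": 2,"roll": 0},{"tx": -4,"ty": 0,"tz": 0,"roll": 0}])

```text
clock: 17.6
tool_pos: [0.5324, -0.1899, 0.1887]
ee_rot: [0.707, 0.707, 0.001, 0.002]
ft_force: [-0.7, 0.2, -0.9]
finger_gap: -0.0005
gripper_force: 0.0
```

step_arm(rows=[{"tx": -4,"ty": 3,"tz": 0,"roll": 0},{"tx": -4,"ty": 4,"tz": 0,"roll": 0},{"tx": -2,"ty": 4,"tz": 0,"roll": 0},{"tx": 0,"ty": 4,"tz": 0,"roll": 0},{"tx": 0,"ty": 4,"tz": 0,"roll": 0},{"tx": 0,"ty": 4,"tz": 0,"roll": 0},{"tx": 0,"ty": 4,"tz": 0,"roll": 0},{"tx": 0,"ty": 0,"tz": 0,"roll": 0}])

```text
clock: 18.4
tool_pos: [0.4366, 0.0793, 0.1863]
ee_rot: [0.706, 0.708, 0.0, -0.0]
ft_force: [0.4, 0.2, -0.2]
finger_gap: -0.0002
gripper_force: 0.0
```

```bash
python3 - 2>/dev/null <<'E'
from h import *
look("8"); s=ctrl.read_state();print(s["clock"],s["tool_pos"],s["ft_force"])
E
```

```text
bar ((645.7589111328125, -124.646728515625), (147.4188232421875, 24.639081954956055), 89.562255859375)
-0.19 106 74.7 74.4 | -0.165 123 75.2 75.0 | -0.14 121 74.8 74.7 | -0.11 128 74.4 74.3 | -0.085 118 75.2 74.8 | -0.06 110 74.2 74.3 | 
18.45 [0.43678517 0.0775497  0.18624244] [ 0.61602862 -0.08101578 -0.92749001]
```

View pics/top8.png

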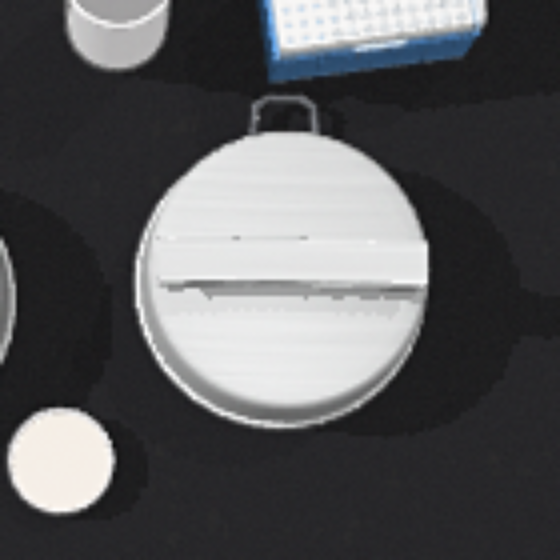

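The bar lies level and centred across the domed pan, from (152,262) to (428,265). Its top is at about 74.7 mm, so its middle is about 55 mm up. The pan hasn't moved, so I'll hand in.

```bash
python3 -c "
from rig import ctrl
print(ctrl.hand_in())"
```

```text
the job is handed in; nothing more can be done
None
```

The right-hand pan is the bulged one: the straightedge rocked both ways on it and is left lying level across it; I did not try the bar on the left pan, which measured flat in the depth images, and the job is handed in with no verdict returned.

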